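# Lay the reel-stand bracket down on its stop bar

## Robot

A 6-joint arm with a two-finger parallel gripper is mounted at the origin on the work surface. World frame = base frame: x ahead of the robot, y to its left, z up, the work surface at z = 0. Lengths are in m, angles in rad, forces in N, time in s.
With the tool pointing down it reaches from about 0.3 to 0.875 m from the base axis. Payload 6.4 kg.
Tool frame: the origin (TCP) lies on the centre line of the jaws, within the pads' length; the fingertips stand 14 mm ahead of it and the grasp point (between the pads) lies 5 mm behind it; z points along the fingers, y is the direction in which the jaws open and shut (so a half turn about z gives the same grasp; the last joint's range is limited). The gripper opens to 85 mm and grips with 20 to 120 N. Pads are 22 mm wide; open, the fingers measure 114 mm over their backs; the gripper's body (76 mm by 85 mm) begins 54 mm behind the grasp point. The pads swing forward as they close: fully open they stand 13 mm farther back than shut.
Start: joints at [0.926, 0.181, 1.607, -0, 1.354, -0.206], TCP at [0.244, 0.521, 0.245] pointing down, gripper open.
Joint ranges: [-2.99, 2.99], [-0.89, 2.07], [0.3, 2.58], [-1.14, 4.28], [0, 2.63], [-3.12, 3.12]. Speed limits (rad/s): [2.57, 2.57, 3.01, 3.14, 3.14, 3.14].

## Interface

Orientations are given as a unit quaternion [w, x, y, z].
In Python, from bench import * gives the robot as it stands.
- The arm moves only by the tool servo_tool, never from a script. Its argument "plan" is a list that holds one entry, the list of rows, each a list of 5 numbers: the shift along the world's x, y, z in m, then the turn about the world's z in rad, then the gripper command: -1 is shut, 1 is fully open, values between are in proportion. In form: [[[tx, ty, tz, roll, claw], ...]]. A call has 1 to 8 rows; each row shifts and turns the commanded pose from where the row before left it; what a row does not reach is not made up. A row lasts 1/10 s, in which the tool goes at most 50 mm and 8.59 degrees, less where a joint would pass 70% of its speed; a pose out of reach is approached as far as the arm can. A call with a gripper value outside its range is refused whole. The fingers move at their own pace and stop on an object; the grip force is fixed at half the most. Time passes only in rows, so rows that do not move let the fingers close. It gives the time, the measured TCP pose, the force and the opening at its end, in the units of the state.
- get_obs(): the state, without advancing time (a new reading comes with each control period).
- camera(name): name is "scene" or "top" or "wrist"; returns a dict with "img" (480x640x3 uint8, blue, green, red), "camera_matrix" (3x3 intrinsics, pixels), "rvec" (rotation vector, rad) and "tvec" (3), from world to camera coordinates, as OpenCV has them. Camera axes: x right, y down, z forward; pixel columns grow to the right and rows downward; lengths in m; the calibration is good to about 2 mm. A picture is of the moment at which its call begins. There is no depth.
- hand_in(): hands the job in, once; it reports no verdict.
Trained networks look in a picture, given as the dict that the camera call returned (one of the last four; its "shot" number tells which), for a name from the list of things; names that differ only in an ending like _2 or _b are one class to them, and where a whole thing is asked for, a point or a joint stands for the part that bears it (a point fixed in the world has none). Each returns a list of dicts, best first, with "conf" (0 to 1); they miss things now and then, are a little off and sometimes report something else, mostly with a low value. They report only what shows in the picture. A call takes as long as a camera call.
- trace(picture, thing): "mask" (480x640 bool, what is visible of it) and "rect" ([left, top, right, bottom] as shares, 0 to 1, of the picture: columns of its width, rows of its height, round what is visible of it).
- pinpoint(picture, thing): "centre" ([row, column] as shares, 0 to 1, of the picture: columns of its width, rows of its height: a listed point, or the origin of a listed thing).
The state is a dict: "time_s": time; "q": joint angles; "dq": joint speeds; "joint_efforts": joint torques, N m; "eef_pos": TCP position; "eef_rot": TCP orientation; "wrist_force": force on the tool from outside, world axes, zero at the start; "torque": the same for the moment, N m; "opening": opening from 0.0 (shut) to 1.0 (fully open).
Only numpy, scipy, OpenCV 4.12 (cv2) and the standard library are available. Lean on these libraries where they do the work, as an engineer would, in place of code of your own. Each camera call takes 0.05 s, during which the arm holds its last target.

## Task

Tip the tall bracket over its heel, away from its foot, and lay it down on its side against the padded stop bar. Touch it only with the fingers' sides or tips, without pinching, lifting or dragging it, and ease it down slowly with a finger ahead of it instead of letting it fall, so that it lands gently and stays leaning on the bar. Leave the other things on the bench alone.

Things in the scene. Friction and masses are not known exactly. Their poses are not given: they have to be found in the camera images.
- rest: Lay-down rest fixed to the bench: base plate 300 x 140 mm with a brown cork mat, upper face 8 mm above the bench, and a padded stop bar across it. Origin: centre of the base's underside. Its x axis (level) points from the bracket to the stop bar, the way to tip; y runs along the bar, z up.
- stop_bar (a point): Middle of the padded stop bar: a black rubber round bar of 24 mm diameter and 130 mm length, lying level along the rest's y axis, its axis 34 mm above the mat, on a post near each end. It lies 70 mm from the rest's origin along the rest's x.
- bracket: Loose L-shaped bare aluminium bracket, 0.27-0.5 kg, standing on the mat. Origin: middle of its heel edge (lower edge of the tall plate's front face), 110-145 mm short of the bar's axis. Axes: z up the tall plate, x out of its front face, to the bar within 0.12 rad. Tall plate 200 mm high, 60 wide, fills x -10 to 0 mm; foot 10 mm thick, 60 wide, fills x -70 to 0; two holes on the midline.
- bracket_top (a point): Middle of the upper edge of the tall plate's front face, 200 mm up. Pushed towards the bar, the bracket pivots on its heel, balances at 10-12 degrees of tilt, then falls unless a finger ahead of it holds it back. Laid down, the heel is still on the mat, the front face on the bar, the plate 66-73 degrees from vertical, and this edge overhangs beyond the bar.
- tumbler: Steel drinking tumbler, 84 mm wide, 150 mm tall, a bystander. Origin: centre of its underside.
- tape_roll: Roll of tape lying flat, 110 mm across, 36 mm high, a bystander. Origin: centre of its underside.
- screwdriver: Screwdriver lying on the bench, a bystander. Origin: on its underside.
- jar: Small clear jar with a steel lid, 60 mm wide, 70 mm tall, a bystander. Origin: centre of its underside.

How it is judged:
On the way:
1. the bracket has been tipped past its balance, heel on the mat (angle between bracket's own z axis and vertical above 0.4 rad and height (world z) of bracket below 0.025 m), for 0.05 s.
At the end, for the whole second after the job is handed in: The bracket lies still on its front face across the stop bar: its tall plate 60 to 79 degrees from vertical, its heel edge on the mat, its top end past the bar, and its heel edge along the bar within 17 degrees (angle between bracket's own z axis and vertical between 1.05 and 1.38 rad and contact force between bracket and rest above 0.5 N and height (world z) of bracket below 0.016 m and x of bracket_top in the frame of rest above 0.085 m and z of bracket_top in the frame of rest above 0.045 m and x of bracket in the frame of rest above -0.13 m and angle between the y axis of bracket and the y axis of rest, either way round below 0.3 rad and linear speed of bracket below 0.02 m/s and angular speed of bracket below 0.1 rad/s); the robot touches nothing.
It fails at once if the bracket falls or lands hard (turns faster than 3.5 rad/s) (angular speed of bracket above 3.5 rad/s).
It fails at once if the bracket is lifted: its heel edge more than 20 mm above the mat (height (world z) of bracket above 0.028 m).
It fails at once if the bracket is dragged: its heel edge goes more than 40 mm from where it stood (distance of bracket from where it was at the start of the episode above 0.04 m).
It fails at once if a bystander is moved more than 15 mm (distance of any of tumbler, tape_roll, screwdriver, jar from where it was at the start of the episode above 0.015 m).
It fails at once if the bracket is pinched or pressed hard (the fingers bear on it with over 25 N) (contact force between the fingers and bracket above 25 N).
It also fails if it takes over 54 s, if anything falls off the work surface, if the arm or the gripper's body presses on something with over 40 N, if the wrist force passes 120 N, or if a joint passes its speed limit or range.

## Working session

There is one attempt and no reset: what is moved stays moved. The work goes in short steps, Python scripts to look and compute and a tool call to move; the robot and the scene stay as the last step left them, time stands still between calls to the robot, and variables do not carry over. Pictures are saved under pics/ and viewed, and the job is handed in when it is done.

Besides the shell and the picture viewer there is one more tool, called after "Call:" as a command line: name --argument value ..., lists and objects as JSON in quotes. servo_tool: Moves the arm, as the interface text tells. Its arguments: {"type":"object","properties":{"plan":{"type":"array"}},"required":["plan"]}

```bash
mkdir -p pics; ls; cat > h.py <<'E'
from bench import *
import numpy as np, cv2
def snap(n,f):
    c=camera(n); cv2.imwrite('pics/'+f,c['img']); return c
def ray(c,uv):
    R,_=cv2.Rodrigues(np.array(c['rvec'],float)); t=np.array(c['tvec'],float).ravel()
    K=np.array(c['camera_matrix']); d=R.T@np.linalg.inv(K)@np.array([uv[0],uv[1],1.]); return -R.T@t,d
def atz(c,uv,z):
    o,d=ray(c,uv); return o+d*(z-o[2])/d[2]
def proj(c,P):
    return cv2.projectPoints(np.array(P,float).reshape(-1,3),np.array(c['rvec'],float),np.array(c['tvec'],float),np.array(c['camera_matrix'],float),None)[0].reshape(-1,2)
def px(p): return (p['centre'][1]*640,p['centre'][0]*480)
E
python3 - <<'E'
from h import *
for n in ['scene','top','wrist']:
    c=snap(n,n+'0.png')
    for t in ['rest','stop_bar','bracket','bracket_top','tumbler','tape_roll','screwdriver','jar']:
        z={'stop_bar':.042,'bracket':.008,'bracket_top':.208}.get(t,0)
        r=pinpoint(c,t)[:2]
        print(n,t,[(round(p['conf'],2),np.round(px(p)),np.round(atz(c,px(p),z),3)) for p in r])
o=get_obs();print(o)
E
```

```text
pics
scene rest [(0.74, array([312., 293.]), array([ 0.567, -0.008,  0.   ]))]
scene stop_bar [(0.78, array([340., 289.]), array([0.579, 0.054, 0.042]))]
scene bracket [(0.69, array([294., 276.]), array([ 0.535, -0.056,  0.008]))]
scene bracket_top [(0.61, array([290., 209.]), array([ 0.541, -0.052,  0.208])), (0.31, array([291., 276.]), array([ 0.703, -0.009,  0.208]))]
scene tumbler [(0.72, array([182., 229.]), array([ 0.433, -0.374,  0.   ]))]
scene tape_roll [(0.97, array([513., 348.]), array([0.625, 0.402, 0.   ]))]
scene screwdriver [(0.72, array([481., 259.]), array([0.392, 0.355, 0.   ])), (0.54, array([343., 289.]), array([0.543, 0.055, 0.   ]))]
scene jar [(0.88, array([120., 304.]), array([ 0.676, -0.4  , -0.   ]))]
top rest [(0.62, array([316., 241.]), array([0.554, 0.   , 0.   ]))]
top stop_bar [(0.75, array([287., 230.]), array([0.58 , 0.082, 0.042]))]
top bracket [(0.56, array([336., 248.]), array([ 0.533, -0.056,  0.008]))]
top bracket_top [(0.97, array([336., 240.]), array([ 0.525, -0.049,  0.208]))]
top tumbler [(0.69, array([447., 286.]), array([ 0.423, -0.371,  0.
[... 449 characters left out ...]
1, 0.35 , 0.   ]))]
wrist jar []
{'time_s': 1.35, 'q': array([ 9.25698470e-01,  1.80811826e-01,  1.60699066e+00, -7.55040686e-06,
        1.35380821e+00, -2.06293813e-01]), 'dq': array([-0.00037974,  0.00016538,  0.00031964,  0.00023313, -0.00039543,
       -0.00175495]), 'joint_efforts': array([ 2.16148263e-03, -4.44831669e+01, -3.51686454e+01,  2.38529921e-06,
        7.68983518e-04,  4.74459955e-05]), 'eef_pos': array([0.24428506, 0.52054494, 0.24528632]), 'eef_rot': array([-3.67491554e-07,  2.17645225e-01,  9.76027948e-01, -9.73802473e-06]), 'wrist_force': array([-1.05353383,  0.17926407, -0.01161163]), 'torque': array([0.02242963, 0.07960453, 0.03223455]), 'opening': 0.9981643740965768}
```

View pictures.

View pics/scene0.png

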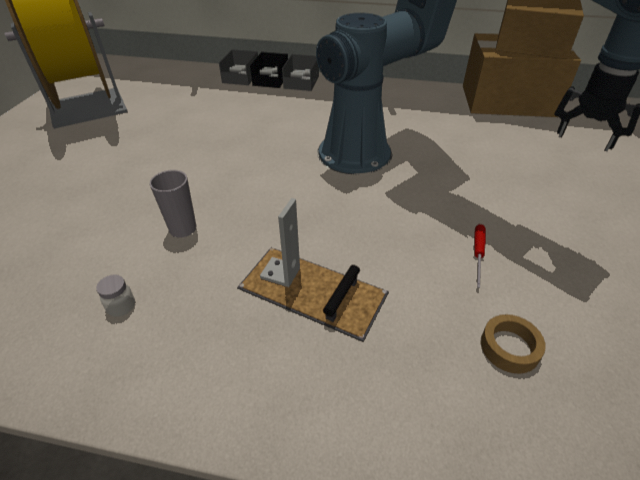

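View pics/top0.png

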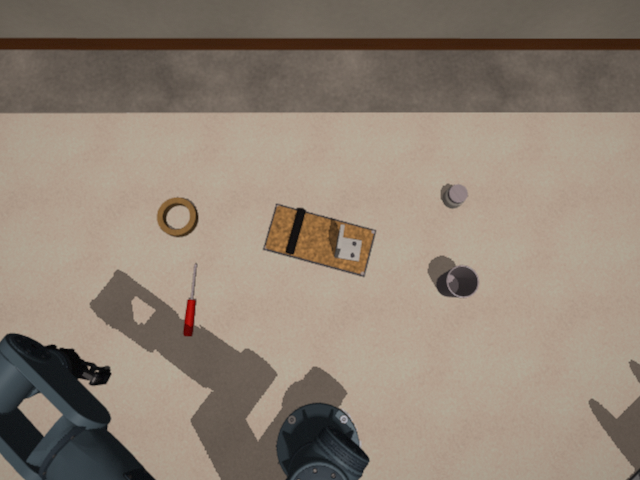

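```bash
python3 - <<'E'
from h import *
c=snap('top','t1.png')
r=trace(c,'rest')[0]; b=trace(c,'bracket')[0]
pts=np.argwhere(r['mask'])[:,::-1].astype(np.float32)
br=cv2.boxPoints(cv2.minAreaRect(pts)); 
P=np.array([atz(c,u,.008)[:2] for u in br]); print('rest',P.round(3),P.mean(0),[np.linalg.norm(P[i]-P[i-1]) for i in range(4)])
for i in range(4): d=P[i]-P[i-1]; print(np.degrees(np.arctan2(d[1],d[0])))
img=c['img'][190:290,250:390]; cv2.imwrite('pics/t1c.png',cv2.resize(img,None,fx=5.7,fy=5.7,interpolation=cv2.INTER_CUBIC))
s=snap('scene','s1.png'); img=s['img'][190:345,225:400]; cv2.imwrite('pics/s1c.png',cv2.resize(img,None,fx=3.8,fy=3.8,interpolation=cv2.INTER_CUBIC))
for c_ in (c,s): print(ray(c_,(320,240))[0])
np.savez('cams.npz',**{n+k:np.array(cc[k],float) for n,cc in(('top',c),('scene',s)) for k in('camera_matrix','rvec','tvec')})
E
```

```text
rest [[ 0.526  0.153]
 [ 0.668  0.117]
 [ 0.585 -0.178]
 [ 0.446 -0.137]] [ 0.5562434  -0.01115455] [np.float64(0.3016506680504157), np.float64(0.14587540763443999), np.float64(0.30665985565071247), np.float64(0.1448748520636093)]
74.54549730596607
-14.301892488830457
-105.63870215067071
163.72553152624474
[0.34385155 0.00194184 1.420957  ]
[1.15324893 0.13912009 0.74283948]
```

View pics/t1c.png

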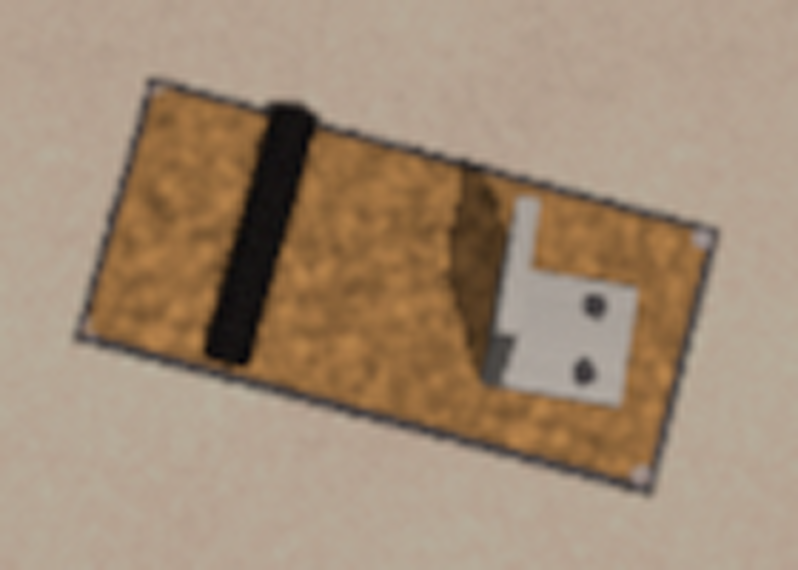

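View pics/s1c.png

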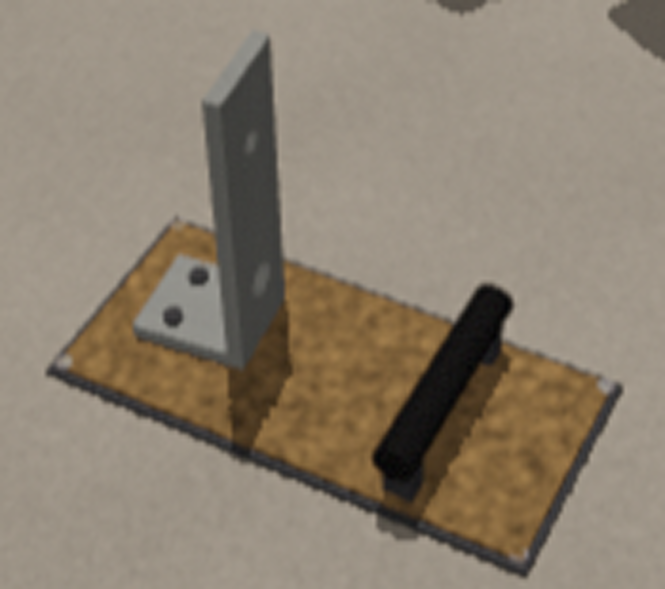

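```bash
python3 - <<'E'
import numpy as np,cv2
from scipy.optimize import least_squares
d=np.load('cams.npz')
def pj(n,P): return cv2.projectPoints(np.array(P,float).reshape(-1,3),d[n+'rvec'],d[n+'tvec'],d[n+'camera_matrix'],None)[0].reshape(-1,2)
T=lambda u,v:(u/5.7+250-.4,v/5.7+190-.4); S=lambda u,v:(u/3.8+225-.4,v/3.8+190-.4)
# bracket x -> dir yaw; y = left
def W(p,L,z0): x,y,a=p; c,s=np.cos(a),np.sin(a); return [x+c*L[0]-s*L[1],y+s*L[0]+c*L[1],L[2]+z0]
# y axis for yaw 75: (-sin,cos) = toward -x(robot side). far(+x) side is y=-.03
obs=[('top',(-.07,-.03,.01),T(638,287)),('top',(-.07,.03,.01),T(620,405)),('top',(0,-.03,.2),T(516,198)),('top',(0,.03,0),T(487,386)),
('scene',(-.07,-.03,.01),S(135,325)),('scene',(-.07,.03,.01),S(182,255)),('scene',(0,-.03,0),S(241,365)),('scene',(0,.03,.2),S(270,38)),('scene',(-.01,-.03,.2),S(205,105))]
def f(p): return np.concatenate([pj(n,[W(p,L,.008)])[0]-o for n,L,o in obs])
r=least_squares(f,[.533,-.056,1.3]); print(r.x,np.degrees(r.x[2])); print(r.fun.reshape(-1,2).round(1))
obs2=[('top',(-.15,-.07,.008),T(718,230)),('top',(-.15,.07,.008),T(652,490)),('top',(.15,-.07,.008),T(150,80)),('top',(.15,.07,.008),T(78,338)),
('scene',(-.15,-.07,.008),S(48,370)),('scene',(-.15,.07,.008),S(177,217)),('scene',(.15,-.07,.008),S(525,572)),('scene',(.15,.07,.008),S(622,385))]
g=lambda p: np.concatenate([pj(n,[W(p,L,0)])[0]-o for n,L,o in obs2])
q=least_squares(g,[.556,-.01,1.3]); print(q.x,np.degrees(q.x[2])); print(q.fun.reshape(-1,2).round(1))
c,s=np.cos(q.x[2]),np.sin(q.x[2]); dd=r.x[:2]-q.x[:2]; print('bracket in rest',c*dd[0]+s*dd[1],-s*dd[0]+c*dd[1],r.x[2]-q.x[2])
E
```

```text
[ 0.53703885 -0.05470351  1.40080133] 80.26000411151935
[[ 0.1 -0.3]
 [ 0.  -0.3]
 [ 0.4 -0.7]
 [-1.2 -0.6]
 [-0.3 -0.3]
 [-0.6 -0.3]
 [ 1.   0.9]
 [ 0.3 -1.3]
 [-0.5 -1.3]]
[ 0.56031539 -0.00920066  1.29982314] 74.47438002986743
[[ 0.7 -1.1]
 [ 0.2  0.3]
 [-0.  -1.7]
 [-1.  -0.7]
 [-0.8 -0.9]
 [-0.4 -1.1]
 [ 0.7 -0.4]
 [ 0.8 -1.1]]
bracket in rest -0.05007291322854657 0.010247486808873985 0.10097818950749926
```

Call:
servo_tool --plan '[[[0.018,-0.03,0.02,0.02,0.2],[0.018,-0.036,0.015,0.02,0.2],[0.018,-0.036,0.01,0.02,0.2],[0.018,-0.036,0.01,0.02,0.2],[0.018,-0.036,0,0.02,0.2],[0.018,-0.036,0,0.02,0.2],[0.018,-0.036,0,0.02,0.2],[0.018,-0.036,0,0.02,0.2]]]'

```text
time_s: 2.35
eef_pos: [0.3887, 0.2371, 0.3006]
eef_rot: [0.0, 0.138, 0.99, 0.0]
wrist_force: [-0.0, 0.3, 0.0]
opening: 0.605
```

Call:
servo_tool --plan '[[[0.018,-0.036,0,0.02,0.2],[0.018,-0.036,0,0.02,0.2],[0.018,-0.036,0,0.02,0.2],[0.018,-0.036,0,0.02,0.2],[0.018,-0.036,0,0.02,0.2],[0.018,-0.036,0,0.009,0.2],[0.018,-0.036,0,0,0.2],[0,0,0,0,0.2]]]'

```text
time_s: 3.15
eef_pos: [0.5158, -0.0175, 0.3001]
eef_rot: [0.0, 0.087, 0.996, -0.001]
wrist_force: [0.4, 1.2, -0.7]
opening: 0.596
```

Call:
servo_tool --plan '[[[0.01,-0.021,0,0.004,0.2],[0.01,-0.021,0,0,0.2],[0,0,0,0,0.0],[0,0,0,0,0.0]]]'

```text
time_s: 3.55
eef_pos: [0.534, -0.055, 0.3001]
eef_rot: [-0.0, 0.083, 0.997, 0.0]
wrist_force: [0.4, 0.5, 0.1]
opening: 0.499
```

```bash
python3 - <<'E'
from h import *
o=get_obs();print(o['eef_pos'],o['eef_rot'],o['opening'],o['wrist_force'],o['torque'])
w=snap('wrist','w2.png'); s=snap('scene','s2.png')
img=s['img'][140:300,220:380]; cv2.imwrite('pics/s2c.png',cv2.resize(img,None,fx=3.7,fy=3.7,interpolation=cv2.INTER_CUBIC))
E
```

```text
[ 0.53399031 -0.05504405  0.30007617] [-3.63345375e-04  8.30737832e-02  9.96543291e-01  2.87570637e-04] 0.4987554908805887 [0.42287243 0.49843107 0.07174932] [ 0.0513548   0.04151377 -0.07753622]
```

View pics/w2.png

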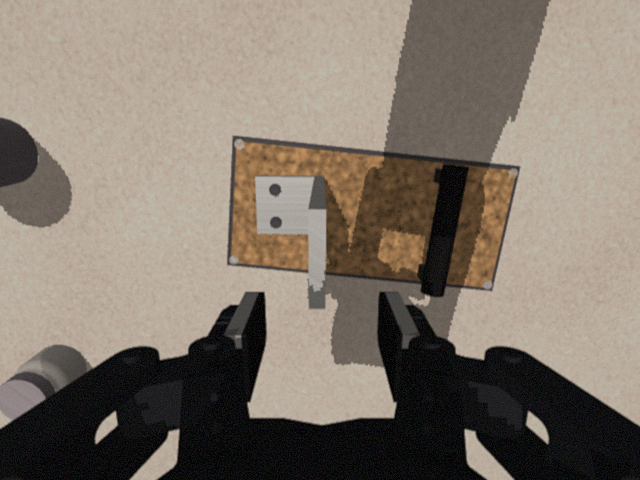

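View pics/s2c.png

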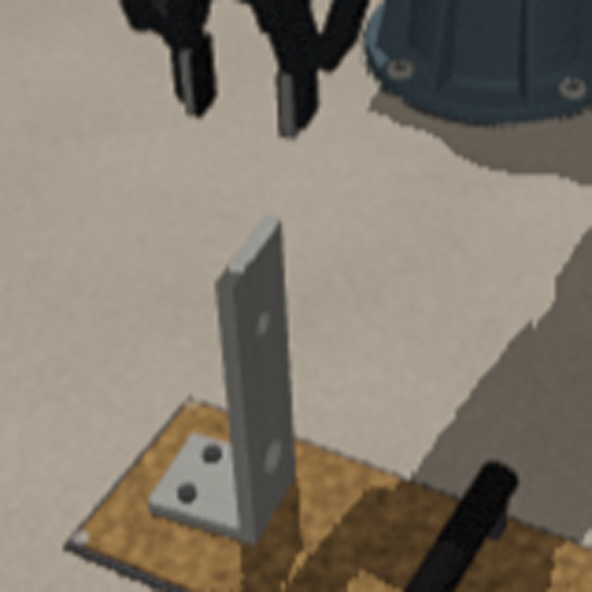

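```bash
python3 - <<'E'
from h import *
w=camera('wrist')
H=np.array([.537,-.0547]);a=1.4008;u=np.array([np.cos(a),np.sin(a)]);v=np.array([-u[1],u[0]])
P=[list(H+u*x+v*y)+[z] for x,y,z in [(0,-.03,.208),(0,.03,.208),(-.01,-.03,.208),(-.01,.03,.208),(0,.03,.008),(-.07,.03,.018),(-.07,-.03,.018)]]
print(proj(w,P).round()); print(ray(w,(320,240))[0]); 
p=np.array([.534,-.055,.3]);print(proj(w,[p,p+[0,0,-.014]]))
for s in (-.021,.021): print(proj(w,[list(p+np.r_[u*s,-.014]+np.r_[v*k,0]) for k in(-.011,.011)]))
E
```

```text
[[321. 305.]
 [321. 206.]
 [304. 305.]
 [304. 206.]
 [321. 174.]
 [252. 174.]
 [255. 232.]]
[ 0.47052612 -0.04368657  0.42946387]
[[319.25409766 325.25601419]
 [319.4063232  308.81855707]]
[[266.09940087 334.44037291]
 [264.23012578 281.93080924]]
[[372.56530108 334.72329968]
 [374.67877038 282.25201749]]
```

Call:
servo_tool --plan '[[[0.003,-0.001,-0.02,0,0.0],[0,0,-0.025,0,0.0],[0,0,-0.025,0,0.0],[0,0,-0.02,0,0.0],[0,0,-0.019,0,0.0],[0,0,0,0,-0.3],[0,0,0,0,-0.3]]]'

```text
time_s: 4.4
eef_pos: [0.5372, -0.0558, 0.1917]
eef_rot: [-0.0, 0.082, 0.997, 0.0]
wrist_force: [-0.0, -1.1, 0.2]
opening: 0.35
```

```bash
cat > look.py <<'E'
import sys
from h import *
o=get_obs();print(o['time_s'],o['eef_pos'].round(4),o['opening'].round(3),o['wrist_force'].round(2),o['torque'].round(2))
n=sys.argv[1]
w=camera('wrist'); s=camera('scene')
i1=cv2.resize(s['img'][170:350,210:390],(540,540),interpolation=cv2.INTER_CUBIC)
i2=cv2.resize(w['img'][120:480,160:480],(240,270))
out=np.zeros((540,790,3),np.uint8); out[:,:540]=i1; out[:270,545:785]=i2
cv2.imwrite('pics/'+n+'.png',out)
E
python3 look.py a3
```

```text
Traceback (most recent call last):
  File "look.py", line 3, in <module>
    o=get_obs();print(o['time_s'],o['eef_pos'].round(4),o['opening'].round(3),o['wrist_force'].round(2),o['torque'].round(2))
                                                        ^^^^^^^^^^^^^^^^^^
AttributeError: 'float' object has no attribute 'round'
```

```bash
sed -i "s/o\['opening'\].round(3)/round(o['opening'],3)/" look.py
python3 look.py a3
```

```text
4.4 [ 0.5372 -0.0558  0.1917] 0.35 [-0.02 -1.13  0.2 ] [ 0.06 -0.04  0.  ]
```

View pics/a3.png

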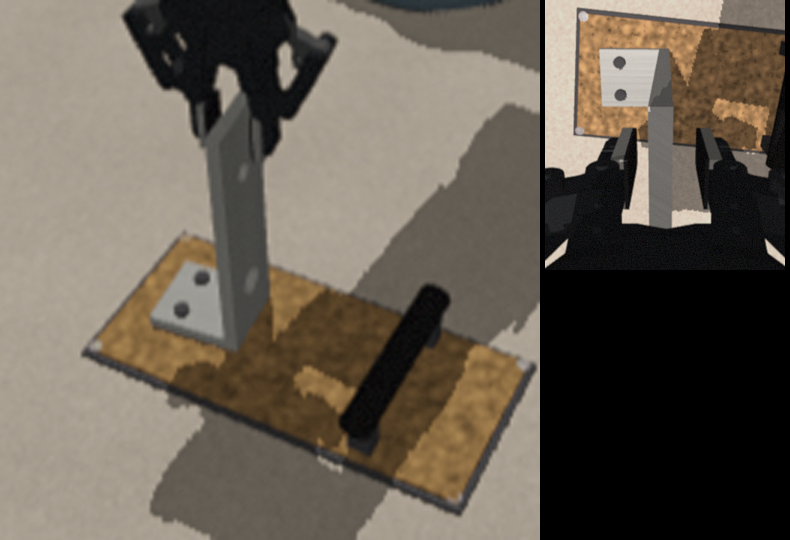

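Call:
servo_tool --plan '[[[0.0005,0.003,0,0,-0.3],[0.0005,0.003,0,0,-0.3],[0.0005,0.003,0,0,-0.3],[0.0005,0.003,0,0,-0.3],[0.0005,0.003,0,0,-0.3],[0.0005,0.003,0,0,-0.3],[0.0005,0.003,0,0,-0.3],[0.0005,0.003,0,0,-0.3]]]'

```text
time_s: 5.3
eef_pos: [0.5413, -0.0322, 0.1912]
eef_rot: [-0.0, 0.083, 0.997, 0.0]
wrist_force: [0.1, -0.3, -0.4]
opening: 0.354
```

```bash
python3 look.py a4
```

```text
5.3 [ 0.5413 -0.0322  0.1912] 0.354 [ 0.12 -0.33 -0.37] [-0.04 -0.03  0.  ]
```

View pics/a4.png

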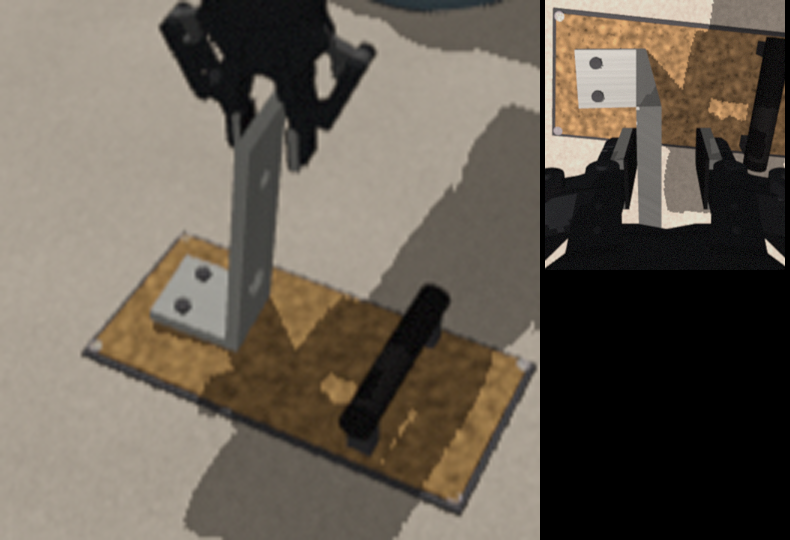

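Call:
servo_tool --plan '[[[0.0004,0.0025,0,0,-0.3],[0.0004,0.0025,0,0,-0.3],[0.0004,0.0025,0,0,-0.3],[0.0004,0.0025,0,0,-0.3],[0.0004,0.0025,0,0,-0.3],[0.0004,0.0025,0,0,-0.3],[0.0004,0.0025,0,0,-0.3],[0.0004,0.0025,0,0,-0.3]]]'

```text
time_s: 6.2
eef_pos: [0.5445, -0.0122, 0.1913]
eef_rot: [-0.0, 0.083, 0.997, 0.0]
wrist_force: [-0.3, -0.0, -0.2]
opening: 0.351
```

Call:
servo_tool --plan '[[[0.0004,0.0025,0,0,-0.3],[0.0004,0.0025,0,0,-0.3],[0.0004,0.0025,0,0,-0.3],[0,0,0,0,-0.3],[0,0,0,0,-0.3]]]'

```text
time_s: 6.7
eef_pos: [0.5457, -0.0049, 0.1913]
eef_rot: [0.0, 0.083, 0.997, -0.0]
wrist_force: [-0.1, -0.0, -0.5]
opening: 0.353
```

```bash
python3 look.py a5
```

```text
6.7 [ 0.5457 -0.0049  0.1913] 0.353 [-0.13 -0.02 -0.45] [0.1  0.04 0.03]
```

View pics/a5.png

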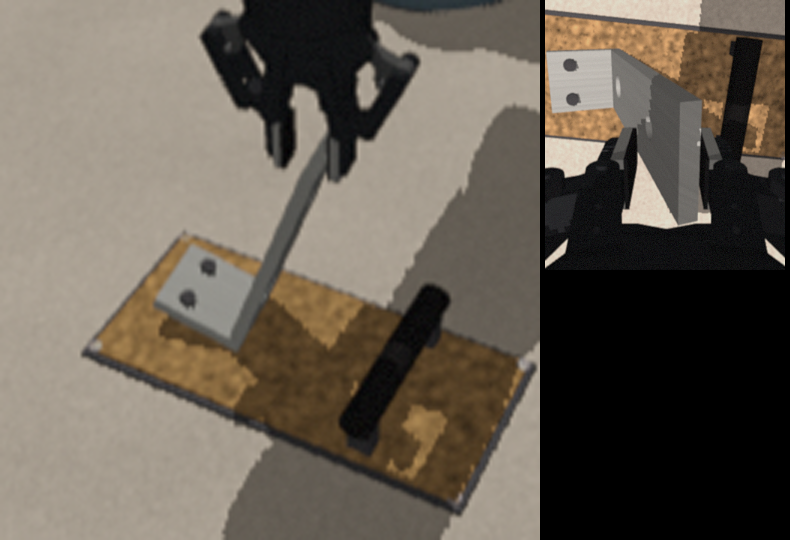

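Call:
servo_tool --plan '[[[0,0,-0.0015,0,-0.2],[0,0,-0.0015,0,-0.1],[0,0,-0.0015,0,0.0],[0,0,-0.0015,0,0.1],[0,0,-0.0015,0,0.2],[0,0,-0.0015,0,0.3],[0,0,-0.0015,0,0.3]]]'

```text
time_s: 7.5
eef_pos: [0.5457, -0.0049, 0.1807]
eef_rot: [0.0, 0.083, 0.997, 0.0]
wrist_force: [0.5, 0.0, 0.9]
opening: 0.649
```

```bash
python3 look.py a6
```

```text
7.5 [ 0.5457 -0.0049  0.1807] 0.649 [0.52 0.03 0.86] [ 0.04  0.04 -0.01]
```

View pics/a6.png

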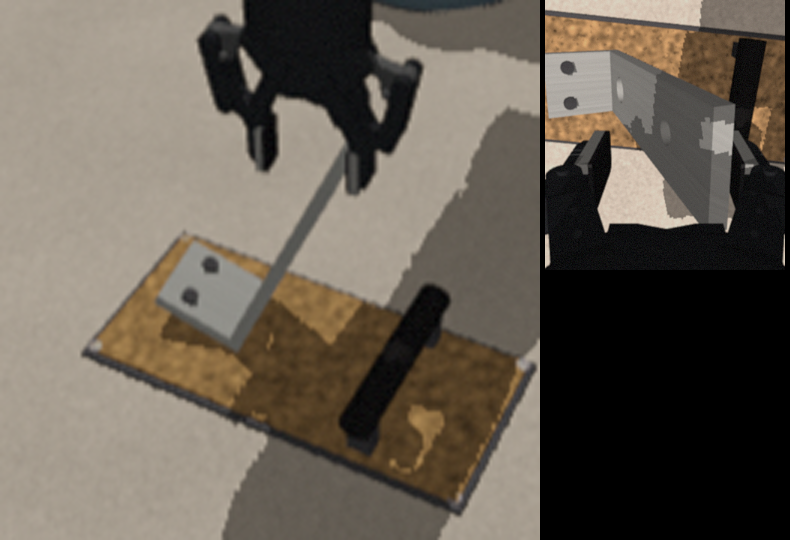

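Call:
servo_tool --plan '[[[0,0,-0.0015,0,0.4],[0,0,-0.0015,0,0.5],[0,0,-0.0015,0,0.6],[0,0,-0.0015,0,0.7],[0,0,-0.0015,0,0.8],[0,0,-0.0015,0,0.9],[0,0,-0.0015,0,0.9]]]'

```text
time_s: 8.3
eef_pos: [0.5458, -0.0049, 0.1702]
eef_rot: [0.0, 0.083, 0.997, 0.0]
wrist_force: [-0.2, 0.4, 0.9]
opening: 0.948
```

```bash
python3 look.py a7
```

```text
8.3 [ 0.5458 -0.0049  0.1702] 0.948 [-0.19  0.37  0.91] [ 0.11 -0.05 -0.03]
```

View pics/a7.png

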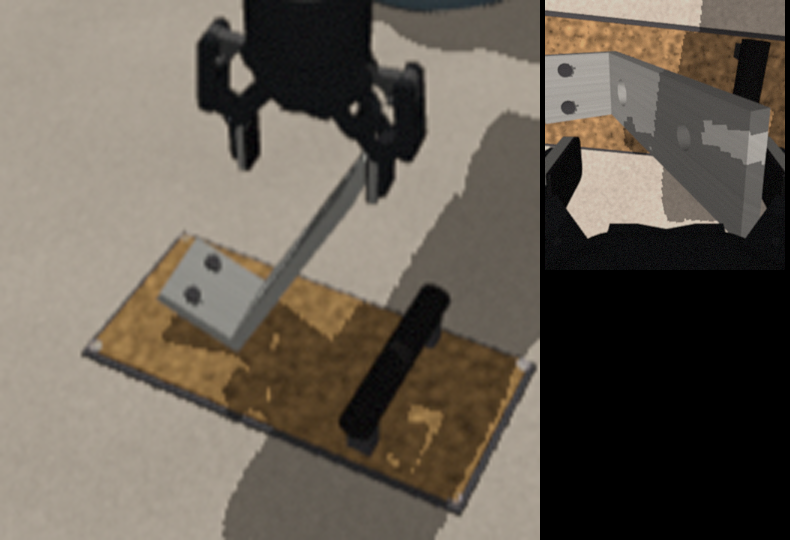

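```bash
python3 - <<'E'
import numpy as np,cv2
d=np.load('cams.npz')
def pj(P): return cv2.projectPoints(np.array(P,float).reshape(-1,3),d['scenervec'],d['scenetvec'],d['scenecamera_matrix'],None)[0].reshape(-1,2)
t=np.array([.5458,-.0049]);a=np.radians(80.4);u=np.array([np.cos(a),np.sin(a)]);v=np.array([-u[1],u[0]])
for z in (.155,.160,.165,.170,.175): print(z,((pj([list(t+u*x-v*.011)+[z] for x in(.0405,.0505)])-[210,170])*3).round())
H=np.array([.5375,-.0527])
for th in (25,27,29):
  r=np.radians(th); print(th,((pj([list(H+u*.2*np.sin(r)-v*y)+[.008+.2*np.cos(r)] for y in(.03,-.03)])-[210,170])*3).round())
E
```

```text
0.155 [[366. 219.]
 [381. 223.]]
0.16 [[366. 214.]
 [381. 218.]]
0.165 [[366. 208.]
 [381. 212.]]
0.17 [[366. 202.]
 [381. 206.]]
0.175 [[366. 197.]
 [381. 201.]]
25 [[349. 198.]
 [382. 138.]]
27 [[359. 204.]
 [391. 144.]]
29 [[368. 210.]
 [400. 150.]]
```

Call:
servo_tool --plan '[[[0.0005,0.0032,-0.0019,0,0.9],[0.0005,0.0032,-0.0019,0,0.9],[0.0005,0.0032,-0.0019,0,0.9],[0.0005,0.0032,-0.0019,0,0.9],[0.0005,0.0032,-0.0019,0,0.9],[0.0005,0.0032,-0.0019,0,0.9],[0.0005,0.0032,-0.0019,0,0.9],[0.0005,0.0032,-0.0019,0,0.9]]]'

```text
time_s: 9.2
eef_pos: [0.5496, 0.0209, 0.1548]
eef_rot: [-0.0, 0.083, 0.997, -0.0]
wrist_force: [1.3, 0.3, -0.5]
opening: 0.948
```

```bash
python3 look.py a8
```

```text
9.2 [0.5496 0.0209 0.1548] 0.948 [ 1.3   0.29 -0.47] [ 0.06 -0.02 -0.04]
```

View pics/a8.png

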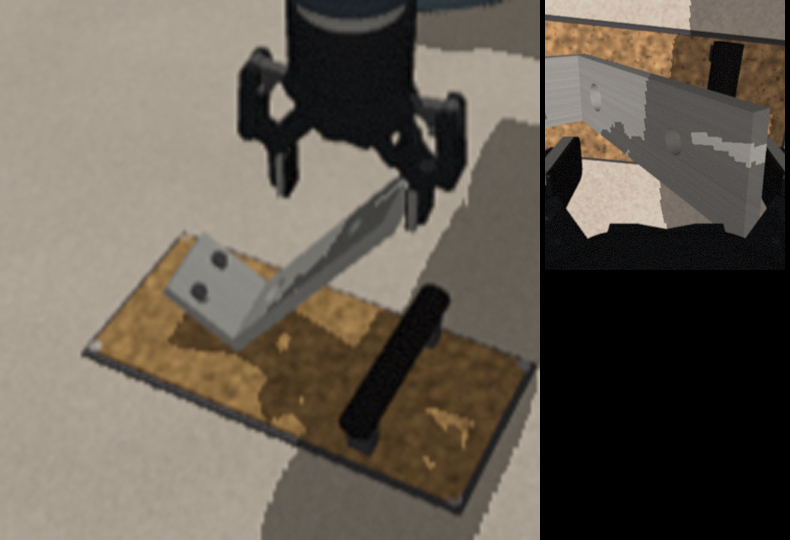

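Call:
servo_tool --plan '[[[0.0005,0.0027,-0.0021,0,0.9],[0.0005,0.0027,-0.0021,0,0.9],[0.0005,0.0027,-0.0022,0,0.9],[0.0005,0.0027,-0.0022,0,0.9],[0.0005,0.0027,-0.0023,0,0.9],[0.0005,0.0027,-0.0023,0,0.9],[0.0005,0.0027,-0.0024,0,0.9],[0.0005,0.0027,-0.0024,0,0.9]]]'

```text
time_s: 10.1
eef_pos: [0.5537, 0.0425, 0.1368]
eef_rot: [-0.0, 0.083, 0.997, -0.0]
wrist_force: [-0.4, 0.2, -0.9]
opening: 0.949
```

```bash
python3 look.py a9
```

```text
10.1 [0.5537 0.0425 0.1368] 0.949 [-0.38  0.15 -0.86] [0.1  0.01 0.01]
```

View pics/a9.png

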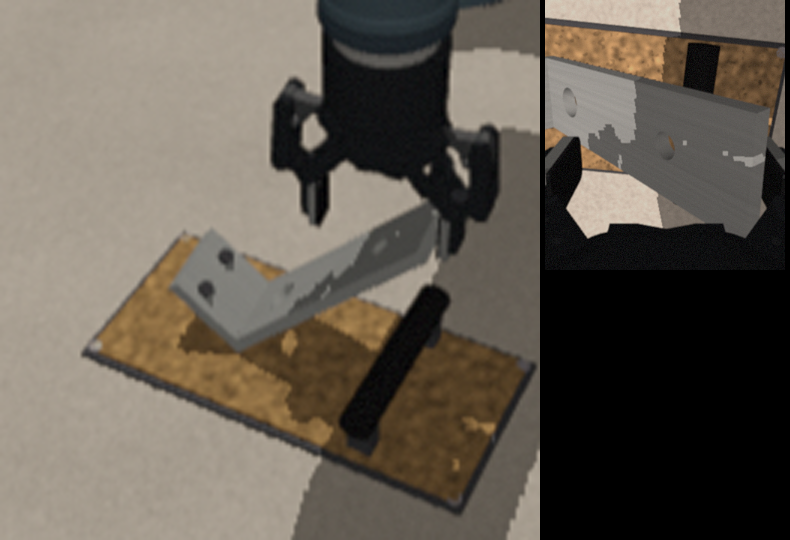

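Call:
servo_tool --plan '[[[0.0004,0.0024,-0.0021,0,0.9],[0.0004,0.0024,-0.0022,0,0.9],[0.0004,0.0023,-0.0023,0,0.9],[0.0004,0.0023,-0.0024,0,0.9],[0.0004,0.0022,-0.0024,0,0.9],[0.0004,0.0022,-0.0025,0,0.9],[0.0004,0.0022,-0.0025,0,0.9],[0.0004,0.0021,-0.0025,0,0.9]]]'

```text
time_s: 11.0
eef_pos: [0.5569, 0.0605, 0.1179]
eef_rot: [-0.0, 0.083, 0.997, 0.0]
wrist_force: [0.4, 1.3, -1.0]
opening: 0.947
```

```bash
python3 look.py a10
```

```text
11.0 [0.5569 0.0605 0.1179] 0.947 [ 0.37  1.31 -1.03] [ 0.16 -0.03 -0.05]
```

View pics/a10.png

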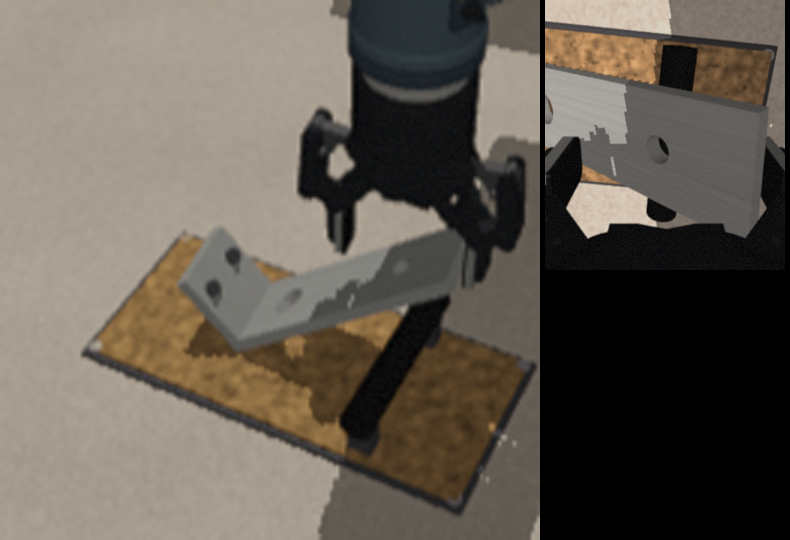

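Call:
servo_tool --plan '[[[0.0003,0.0017,-0.0018,0,0.9],[0.0003,0.0016,-0.0019,0,0.9],[0.0003,0.0016,-0.002,0,0.9],[0.0003,0.0015,-0.002,0,0.9],[0.0003,0.0015,-0.002,0,0.9],[0.0003,0.0015,-0.002,0,0.9],[0.0003,0.0014,-0.002,0,0.9],[0.0003,0.0014,-0.002,0,0.9]]]'

```text
time_s: 11.9
eef_pos: [0.5593, 0.0727, 0.1023]
eef_rot: [-0.0, 0.083, 0.997, 0.0]
wrist_force: [0.5, 1.7, -0.8]
opening: 0.951
```

```bash
python3 look.py a11
```

```text
11.9 [0.5593 0.0727 0.1023] 0.951 [ 0.54  1.71 -0.77] [ 0.12 -0.03  0.04]
```

View pics/a11.png

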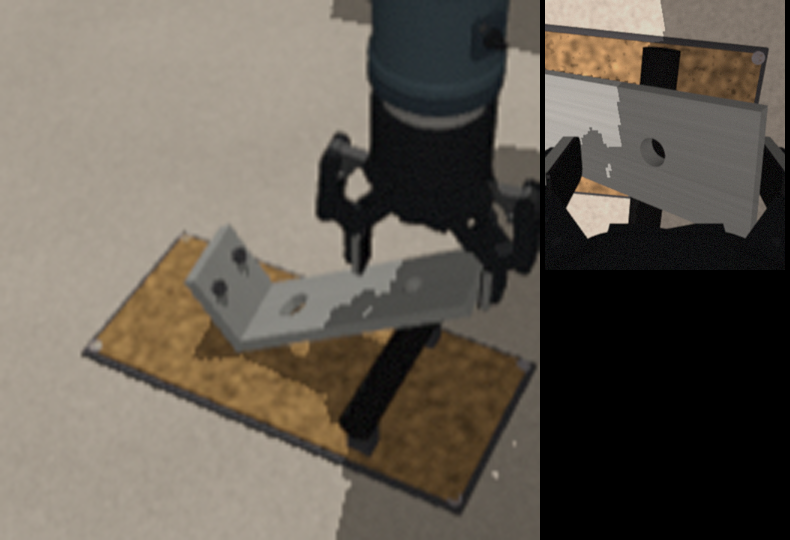

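Call:
servo_tool --plan '[[[0.0002,0.0012,-0.0017,0,0.9],[0.0002,0.0012,-0.0018,0,0.9],[0.0002,0.0011,-0.0018,0,0.9],[0.0002,0.0011,-0.0018,0,0.9],[0.0002,0.0011,-0.0018,0,0.9],[0.0002,0.001,-0.0018,0,0.9],[0.0002,0.001,-0.0018,0,0.9],[0.0002,0.001,-0.0018,0,0.9]]]'

```text
time_s: 12.8
eef_pos: [0.5609, 0.0813, 0.088]
eef_rot: [-0.0, 0.083, 0.997, 0.0]
wrist_force: [-0.3, 0.9, -0.1]
opening: 0.951
```

```bash
python3 look.py a12
```

```text
12.8 [0.5609 0.0813 0.088 ] 0.951 [-0.33  0.9  -0.12] [ 0.15 -0.05 -0.02]
```

View pics/a12.png

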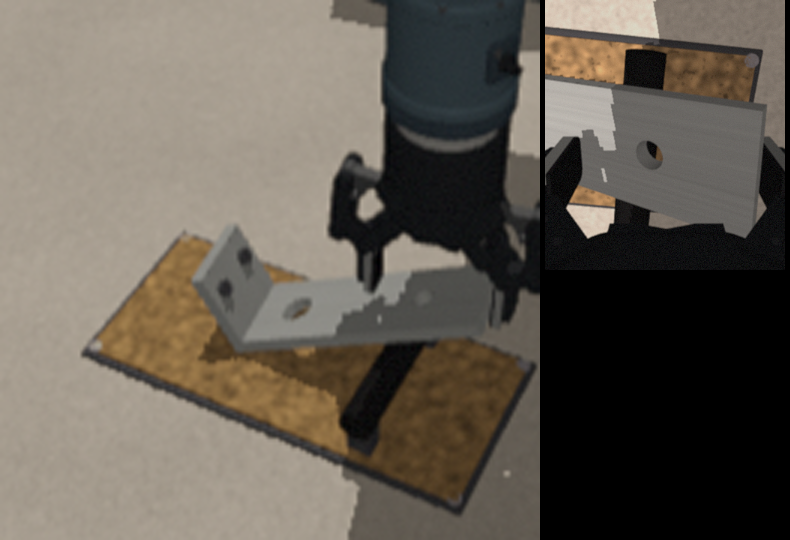

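Call:
servo_tool --plan '[[[0.0001,0.0009,-0.0014,0,0.9],[0.0001,0.0008,-0.0014,0,0.9],[0.0001,0.0008,-0.0015,0,0.9],[0.0001,0.0008,-0.0015,0,0.9],[0.0001,0.0007,-0.0015,0,0.9],[0.0001,0.0007,-0.0015,0,0.9],[0.0001,0.0007,-0.0014,0,0.9],[0.0001,0.0006,-0.0014,0,0.9]]]'

```text
time_s: 13.7
eef_pos: [0.5617, 0.0873, 0.0765]
eef_rot: [0.0, 0.083, 0.997, -0.0]
wrist_force: [-0.1, 1.2, -0.8]
opening: 0.948
```

```bash
python3 look.py a13
```

```text
13.7 [0.5617 0.0873 0.0765] 0.948 [-0.14  1.16 -0.77] [ 0.16 -0.04 -0.01]
```

View pics/a13.png

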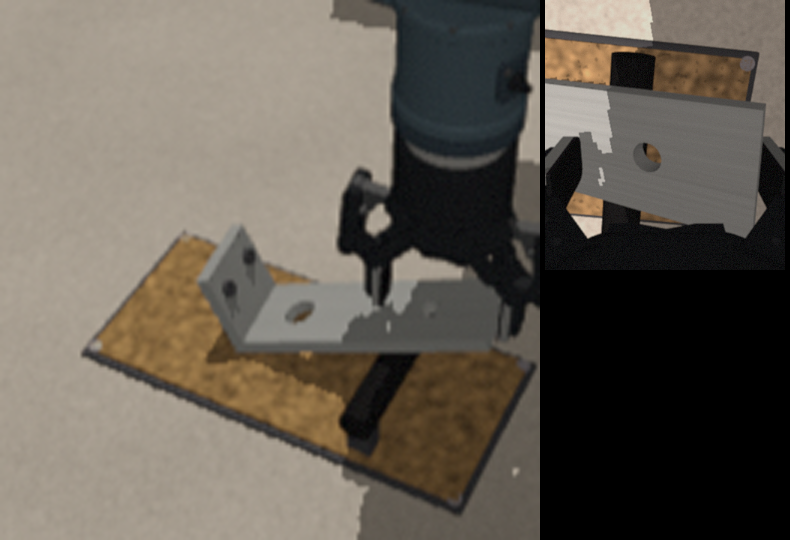

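Call:
servo_tool --plan '[[[0.0001,0.0006,-0.001,0,0.9],[0.0001,0.0006,-0.001,0,0.9],[0.0001,0.0006,-0.001,0,0.9],[0.0001,0.0006,-0.001,0,0.9],[0.0001,0.0006,-0.001,0,0.9],[0.0001,0.0006,-0.001,0,0.9],[0.0001,0.0006,-0.001,0,0.9],[0.0001,0.0006,0,0,0.9]]]'

```text
time_s: 14.6
eef_pos: [0.5624, 0.092, 0.0695]
eef_rot: [-0.0, 0.083, 0.997, -0.0]
wrist_force: [-0.5, -0.1, -1.3]
opening: 0.952
```

```bash
python3 look.py a14
```

```text
14.6 [0.5624 0.092  0.0695] 0.952 [-0.5  -0.1  -1.28] [ 0.02 -0.02 -0.06]
```

View pics/a14.png

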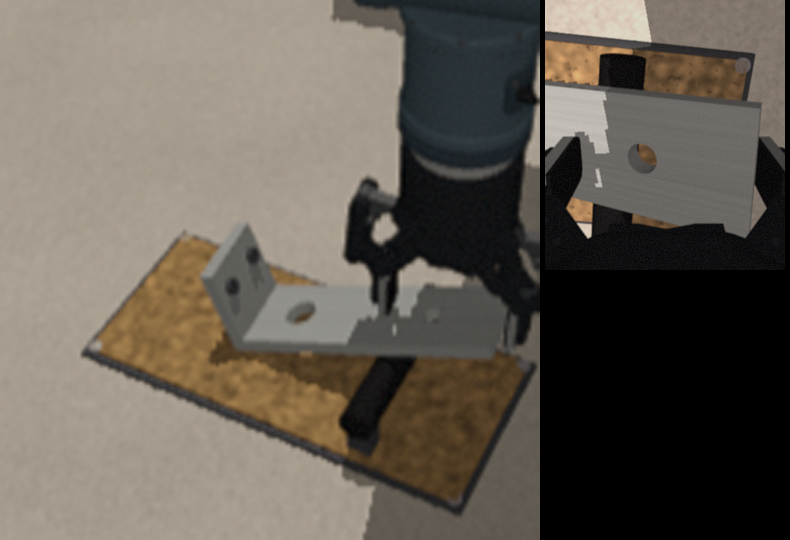

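Call:
servo_tool --plan '[[[0.0001,0.0008,0,0,0.9],[0.0001,0.0008,0,0,0.9],[0.0001,0.0008,0,0,0.9],[0.0001,0.0008,0,0,0.9],[0.0001,0.0008,0,0,0.9],[0,0,0,0,0.9]]]'

```text
time_s: 15.3
eef_pos: [0.563, 0.0962, 0.0696]
eef_rot: [0.0, 0.083, 0.997, 0.0]
wrist_force: [0.0, -0.3, -0.2]
opening: 0.951
```

```bash
python3 look.py a15
```

```text
15.3 [0.563  0.0962 0.0696] 0.951 [ 0.01 -0.25 -0.15] [ 0.06 -0.02  0.01]
```

View pics/a15.png

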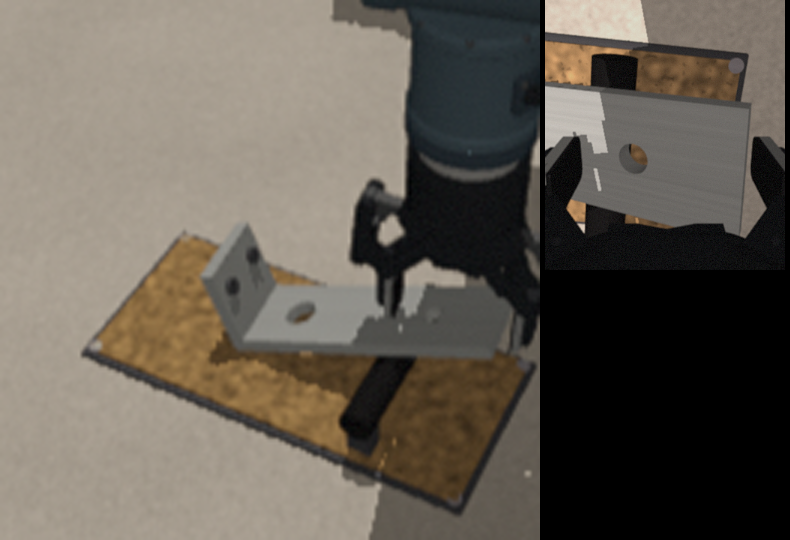

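The bracket did not move as the finger left it, so it is resting on the bar. I'll retract straight up.

Call:
servo_tool --plan '[[[0,0,0.006,0,0.9],[0,0,0.012,0,0.9],[0,0,0.02,0,0.9],[0,0,0.03,0,0.9],[0,0,0.04,0,0.9],[0,0,0.04,0,0.9],[0,0,0.03,0,0.9],[0,0,0,0,0.9]]]'

```text
time_s: 16.2
eef_pos: [0.566, 0.096, 0.2547]
eef_rot: [0.006, 0.083, 0.997, 0.0]
wrist_force: [0.1, -0.1, 0.7]
opening: 0.953
```

```bash
python3 look.py a16; python3 - <<'E'
from h import *
for n in('scene','top'):
    c=snap(n,n+'9.png')
    for t,z in(('bracket',.008),('bracket_top',.08),('tumbler',0),('tape_roll',0),('screwdriver',0),('jar',0)):
        print(n,t,[(round(p['conf'],2),np.round(atz(c,px(p),z),3)) for p in pinpoint(c,t)[:1]])
E
```

```text
16.2 [0.566  0.096  0.2547] 0.953 [ 0.13 -0.09  0.71] [-0.03 -0.   -0.01]
scene bracket [(0.68, array([ 0.537, -0.058,  0.008]))]
scene bracket_top [(0.84, array([0.573, 0.127, 0.08 ]))]
scene tumbler [(0.76, array([ 0.431, -0.368,  0.   ]))]
scene tape_roll []
scene screwdriver []
scene jar [(0.79, array([ 0.68 , -0.396,  0.   ]))]
top bracket [(0.78, array([ 0.529, -0.055,  0.008]))]
top bracket_top [(0.89, array([0.563, 0.131, 0.08 ]))]
top tumbler [(0.59, array([ 0.42 , -0.367,  0.   ]))]
top tape_roll [(0.89, array([0.618, 0.396, 0.   ]))]
top screwdriver [(0.96, array([0.393, 0.356, 0.   ]))]
top jar []
```

View pics/a16.png

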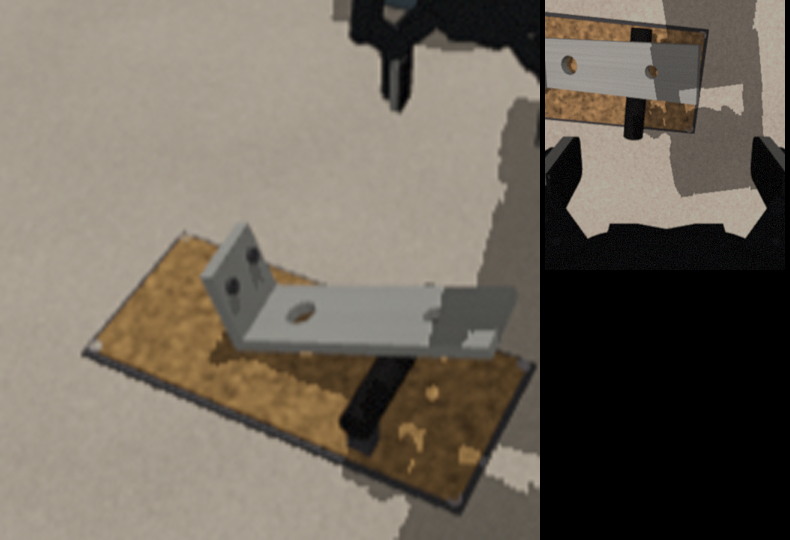

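```bash
python3 -c "
from bench import *
print(hand_in())"
```

```text
the job is handed in; nothing more can be done
None
```

I tipped the bracket over its heel and laid it on the stop bar, then handed the job in at about 16.5 s of the 54 s allowed; `hand_in()` gives no verdict.

**How it went:** I placed the open fingers either side of the plate's top. The rear finger pushed it past balance, and the front finger held the top edge back all the way down until it rested on the bar. I then moved the finger clear and raised the arm.

**Last checks:**
- **Position:** The pictures show the heel where it started. The plate lies on its front face on the bar with its top end past it. The top edge is about 185 mm ahead of the heel, which means roughly 69° from vertical.
- **Stillness:** It did not move when the finger left it. The wrist force fell to about zero, and the gripper is about 180 mm above its lowest position, touching nothing.
- **Alignment:** I measured the heel as about 6° off the bar's direction at the start. I did not straighten it, and 17° is allowed.
- **Forces:** The wrist force readings at the end of each move stayed below about 2 N.
- **Other objects:** All four measured within about 8 mm of their first readings, which is about the spread between the two cameras. In the last pictures each camera missed some: the scene view did not report the tape roll or screwdriver, and the top view did not report the jar. The other camera found each of them in place.

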